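Tighten the griddle's wing screw by fingertip strokes

ROBOT

A 6-joint arm with a two-finger parallel gripper is mounted at the origin on the work surface. World frame = base frame: x ahead of the robot, y to its left, z up, the work surface at z = 0. Lengths are in mm, angles in rad, forces in N, time in s.
With the tool pointing down it reaches from about 275 to 850 mm from the base axis. Payload 5.2 kg.
Tool frame: the origin (TCP) lies at the very end of the fingers, on their centre line; the grasp point (between the pads) lies 19 mm behind it; z points along the fingers, y is the direction in which the jaws open and shut (so a half turn about z gives the same grasp; the last joint's range is limited). The gripper opens to 85 mm and grips with 20 to 120 N. Pads are 22 mm wide; open, the fingers measure 114 mm over their backs; the gripper's body (76 mm by 85 mm) begins 54 mm behind the grasp point. The pads swing forward as they close: fully open they stand 13 mm farther back than shut.
Start: joints at [-1.427, 0.259, 1.535, -0, 1.348, -0.203], TCP at [186.96, -517.253, 231.31] pointing down, gripper open.
Joint ranges: [-3.14, 3.14], [-0.91, 2.08], [0.19, 2.58], [-1.22, 4.36], [0.22, 2.71], [-3.12, 3.12]. Speed limits (rad/s): [2.57, 2.57, 3.14, 3.14, 3.14, 3.14].

INTERFACE

Orientations are given as a unit quaternion [x, y, z, w].
In Python, from cell import manip gives the robot as it stands.
- The arm moves only by the tool arm_command, never from a script. Its argument "commands" is a list of rows, each a list of 6 numbers: the shift along the tool's x, y, z in m, then the turn, a rotation vector about the tool's x, y, z in degrees. A call has 1 to 5 rows; each row is the pose to reach, as a shift and turn from the pose commanded when the call began, along the tool's axes at that moment; what a row does not reach only later rows make up. A row lasts 1/12 s, in which the tool goes at most 41.7 mm and 7.16 degrees, less where a joint would pass 70% of its speed; a pose out of reach is approached as far as the arm can. A call with a gripper value outside its range is refused whole. "jaw" is the closure, from 0 (fully open) to 1 (shut), set as the call begins (left out, the last holds). The fingers move at their own pace and stop on an object; "grip_force" is the grip in N (left out, the last holds). Time passes only in rows, so rows that repeat a pose let the fingers close. It gives the time, the measured TCP pose, the force and the opening at its end, in the units of the state.
- manip.sense(): the state, without advancing time (a new reading comes with each control period).
- manip.grab_frame(name): name is "side" or "top"; returns (picture, depth): 400x640x3 uint8, blue, green, red; 400x640 float32, mm along the optical axis (not along the pixel's ray), 0 where there is no reading.
- manip.camera_info(name): a dict with "mtx" (3x3 intrinsics, pixels), "xyz" and "orientation" of the camera in the world. Camera axes: x right, y up, looking along -z (the intrinsics and any distortion apply to the point x, -y, -z); pixel columns grow to the right and rows downward; lengths in mm; the calibration is good to about 2 mm. A picture is of the moment at which its call begins. camera_info takes no time and is no camera call.
- manip.finish_job(): hands the job in, once; it reports no verdict.
Trained networks look in the newest picture that a camera, given by its name, has taken for a name from the list of things; names that differ only in an ending like _2 or _b are one class to them, and where a whole thing is asked for, a point or a joint stands for the part that bears it (a point fixed in the world has none). Each returns a list of dicts, best first, with "confidence" (0 to 1); they miss things now and then, are a little off and sometimes report something else, mostly with a low value. They report only what shows in the picture. A call takes as long as a camera call.
- manip.search_frame(label, camera): "xy" ([column, row] in pixels, amid what is visible of it).
The state is a dict: "time": time; "q": joint angles; "qd": joint speeds; "joint_torque": joint torques, N m; "ee_pos": TCP position; "tool_rot": TCP orientation; "ft_force": force on the tool from outside, world axes, zero at the start; "wrist_torque": the same for the moment, N m; "finger_gap": opening from 0.0 (shut) to 1.0 (fully open).
Only numpy, scipy, OpenCV 4.12 (cv2) and the standard library are available. Lean on these libraries where they do the work, as an engineer would, in place of code of your own. Each camera call takes 0.05 s, during which the arm holds its last target.

TASK

The wing screw that clamps the plate of the table-top griddle has worked loose. With the fingertips, gently push its wings round clockwise (seen from above), stroke after stroke, until the screw is tight and will turn no further, then take the hand away. Only push the wings: pinch and lift nothing, do not shove the griddle about, and leave the bottle, the mug and the dish where they stand.

Things in the scene. Friction and masses are not known exactly. Their poses are not given: they have to be found in the camera images.
- griddle: red table-top griddle with a black plate of 12 round hollows, about 3.5 kg, loose on rubber feet; 200 mm along x, 260 mm along y (300 mm over the black end grips), rim 85 mm high. Origin: centre of the underside, on the counter; z up; its +x side, away from the robot (within 0.5 rad of world +x), carries the wing screw, whose upright axis is at x = 139 mm, y = 0
- lug_top (a point): point on the screw's axis where the screw sits, on top of the red lug, 45 mm above the counter; axes as the griddle's. Lug: 50 mm wide, reaching 25 mm beyond the axis. The griddle's flat red wall, 85 mm high, stands 39 mm from the axis on the -x side: no room for a finger between screw and wall, but the other sides are free for sweeping
- wing_mid (a point): point on the screw's axis at mid-height of the wings, 66 mm above the counter; turns with the screw: y along the two wings, z up. Bare metal wing screw: hub 16 to 20 mm across, 66 mm high over the counter, and two opposite upright flat wings, each reaching 34 mm from the axis, 6 mm thick, 54 to 78 mm above the counter (rounded ears to 82 mm)
- wing (a joint): turn of the wing screw, rad, growing clockwise seen from above (tightening). 0: fully loose; 6.283: tight, a hard stop. At value q one wing points q clockwise of the griddle's +y, the other directly away from it; at 0, 3.142 and 6.283 they lie parallel to the red wall. Starts between 0.5 and 2.8; stays where it is left; needs about 0.05 N m to turn (2 N at 26 mm)
- sauce: amber bottle with a white cap, 56 mm across, 150 mm tall, origin at the centre of its base; not to be touched
- mug: white mug, 76 mm across, 90 mm tall, origin at the centre of its base; not to be touched
- dish: small blue dish, 90 mm across, 35 mm tall, origin at the centre of its base; not to be touched

How it is judged:
By the outcome, as a careful person would: the job done as asked, in the order asked, and still so for the second after the job is handed in, with the robot touching nothing.
It also fails if it takes over 54 s, if anything falls off the work surface, if the arm or the gripper's body presses on something with over 40 N, if the wrist force passes 120 N, or if a joint passes its speed limit or range.

## Working session

There is one attempt and no reset: what is moved stays moved. The work goes in short steps, Python scripts to look and compute and a tool call to move; the robot and the scene stay as the last step left them, time stands still between calls to the robot, and variables do not carry over. Pictures are saved under pics/ and viewed, and the job is handed in when it is done.

Besides the shell and the picture viewer there is one more tool, called as name([rows], argument=value, ...), one row to a line, values as JSON. arm_command: Moves the arm, as the interface text tells. Its arguments: {"type":"object","properties":{"commands":{"type":"array"},"jaw":{"type":"number"},"grip_force":{"type":"number"}},"required":["commands"]}

```bash
ls; mkdir -p pics; python3 - <<'E'
from cell import manip
import cv2, numpy as np
print(manip.sense())
for n in ("side","top"):
    p,d=manip.grab_frame(n); cv2.imwrite(f"pics/{n}0.png",p); np.save(f"{n}0.npy",d)
    print(n,manip.camera_info(n))
    for l in ("griddle","lug_top","wing_mid","sauce","mug","dish"):
        print(l,manip.search_frame(l,n)[:2])
print(manip.sense()["time"])
E
```

```text
pics
{'time': 0.0, 'q': array([-1.42680259e+00,  2.59331122e-01,  1.53606569e+00,  2.81657635e-05,
        1.34797872e+00, -2.02797416e-01]), 'qd': array([ 0.00201087, -0.00046516,  0.00051347, -0.00039584, -0.00018673,
       -0.00155945]), 'joint_torque': array([ 3.36874118e-04, -4.46028614e+01, -2.90567672e+01, -5.45772236e-04,
        1.17701819e-02, -5.46324287e-06]), 'ee_pos': array([ 186.89313226, -516.73128722,  230.48805213]), 'tool_rot': array([ 9.85004762e-01,  1.72524848e-01,  3.99320777e-05, -8.90646151e-04]), 'ft_force': array([ 0.2168027 ,  0.1692295 , -0.29514528]), 'wrist_torque': array([-0.03930265, -0.00574186,  0.05034532]), 'finger_gap': 0.9978919040384803}
side {'mtx': array([[430.62504003,   0.        , 320.21213905],
       [  0.        , 430.62504003, 199.15289808],
       [  0.        ,   0.        ,   1.        ]]), 'xyz': array([229.67693415, 738.93788956, 650.66675264]), 'orientation': array([-0.11884673,  0.44705475,  0.86286005, -0.20369106])}
griddle [{'xy': [392.0, 214.4], 'confidence': 0.56}]
lug_top [{'xy': [388.4, 217.8], 'confidence': 0.63}]
wing_
[... 243 characters left out ...]
[390.2, 219.2], 'confidence': 0.43}]
dish [{'xy': [249.0, 218.4], 'confidence': 0.73}]
top {'mtx': array([[416.06929781,   0.        , 314.53094287],
       [  0.        , 416.06929781, 201.76355547],
       [  0.        ,   0.        ,   1.        ]]), 'xyz': array([501.46861648,  17.70109122, 968.89461974]), 'orientation': array([ 0.03947206, -0.06135116, -0.70279673,  0.70764027])}
griddle [{'xy': [329.0, 278.5], 'confidence': 0.7}]
lug_top [{'xy': [327.9, 280.8], 'confidence': 0.85}]
wing_mid [{'xy': [340.8, 220.8], 'confidence': 0.77}]
sauce [{'xy': [476.5, 199.6], 'confidence': 0.96}]
mug [{'xy': [135.4, 199.3], 'confidence': 0.69}]
dish [{'xy': [269.0, 138.7], 'confidence': 0.73}]
0.7
```

View pics/top0.png

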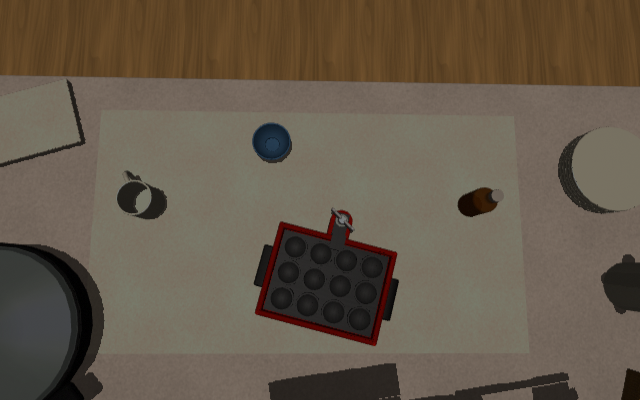

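View pics/side0.png

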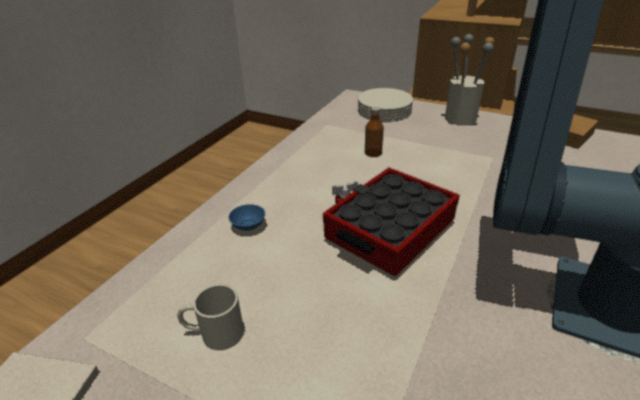

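The top view shows the griddle at about (329,282), turned a little. The wing screw is at (342,219) with its wings running from about (332,210) to (353,230). The dish is at (272,142), the bottle at (478,202) and the mug at (137,199). Next I'll work out their positions in the world frame.

```bash
cat > h.py <<'E'
import numpy as np, cv2
from scipy.spatial.transform import Rotation as R
from cell import manip
def cloud(name,d):
    c=manip.camera_info(name); K=c["mtx"]
    v,u=np.mgrid[0:400,0:640]
    P=np.stack([(u-K[0,2])/K[0,0]*d,-(v-K[1,2])/K[1,1]*d,-d],-1)
    return P@R.from_quat(c["orientation"]).as_matrix().T+c["xyz"]
def proj(name,X):
    c=manip.camera_info(name); K=c["mtx"]
    p=(np.atleast_2d(X)-c["xyz"])@R.from_quat(c["orientation"]).as_matrix()
    return np.stack([K[0,0]*p[:,0]/-p[:,2]+K[0,2],K[1,1]*p[:,1]/p[:,2]+K[1,2]],-1)
E
python3 - <<'E'
from h import *
p=cv2.imread("pics/top0.png"); d=np.load("top0.npy"); W=cloud("top",d)
m=np.zeros(d.shape,bool); m[205:350,240:410]=1
hsv=cv2.cvtColor(p,cv2.COLOR_BGR2HSV)
red=m&(hsv[...,1]>150)&((hsv[...,0]<10)|(hsv[...,0]>170))&(W[...,2]>70)&(d>0)
pts=W[red]; print("rim z",np.median(pts[:,2]),len(pts))
r=cv2.minAreaRect(pts[:,:2].astype(np.float32)); print(r, cv2.boxPoints(r))
w=W[200:240,322:362]; mm=(w[...,2]>40)
for a in range(204,240,1): print(a,' '.join(f"{int(z):3d}" for z in W[a,325:362,2]))
for n,(u,v) in dict(dish=(272,142),sauce=(482,200),mug=(137,199)).items(): print(n,W[v,u])
print("counter z",np.median(W[300:340,150:240,2]))
s=p[195:245,312:372]; cv2.imwrite("pics/z1.png",cv2.resize(s,None,fx=12,fy=12,interpolation=cv2.INTER_CUBIC))
E
```

```text
rim z 84.28997020258544 2480
((458.76971435546875, -36.798492431640625), (262.0691223144531, 200.11898803710938), 75.72392272949219) [[ 329.4878  -139.11243]
 [ 523.4269  -188.46066]
 [ 588.05164   65.51544]
 [ 394.11255  114.86368]]
204   0   4   0   0   0   2   0   1   0   1  -1   0   0   0   0   0   0   0   0   1  -2   0   1   0   0   0   0  -2   2   0   1   0  -2   0   0   2   2
205   1   2   1   0   1   1   2   1   0   0   3   0   0   2   0   2   0   0   2   0  -3  -1   0   0   2   0   4   0   2   0   0   1   1   1   0   0   1
206   1   0   0   1   1   3   2   0   1   3   4   2   1  -2   0   3   2   1   2   1   1   0   3   1   0   4   0   0   0   1   1   2   4   3   0   1   0
207  -1   1  -1   0   0   0   1   2   1   0   0   1   0   1  -1   1   0   2   0   2   0  -1   3   2   0  -1   4   2   3   0   0   4   1   0   0  -1   0
208   1   1  -1   0   0   0   0  80  79  81   2   0   0   2   3   0   0   0   3   3   0   0   4   0   0   4   4   1   2   3   2   0   3   2   1   0   1
209   0   1   0   2   3   5  70  82  82  81  82   2   0  -1   2   2   0   0   1  -1   2   0   0  -1   0  -
[... 4075 characters left out ...]
86  88  85  42  41  42   0   2   0   0   1  -1   0   0   0   1   1   3   1
237  83  84  83  84  85  85  85  86  86  90  86  87  86  87  86  85  86  88  86  87  87  41  42  38  -1   1   2   4   2   0   1  -1   3   1  -1   0   1
238  79  83  81  83  85  85  87  87  87  83  86  86  88  89  86  85  88  90  87  86  87  84  42  39   0   1   1   1   0   0  -1   0   2   0   2   0   4
239  65  68  72  80  83  83  86  88  87  86  85  83  88  86  88  85  85  85  85  89  89  80  83  85  80  81   1   1   0   2   3   0   1   5   1   0   4
dish [783.72628472  90.34619768   2.75312754]
sauce [ 631.59018217 -361.72640152  112.80453922]
mug [642.85199914 398.95506481   4.80294234]
counter z 1.2444431394281992
```

View pics/z1.png

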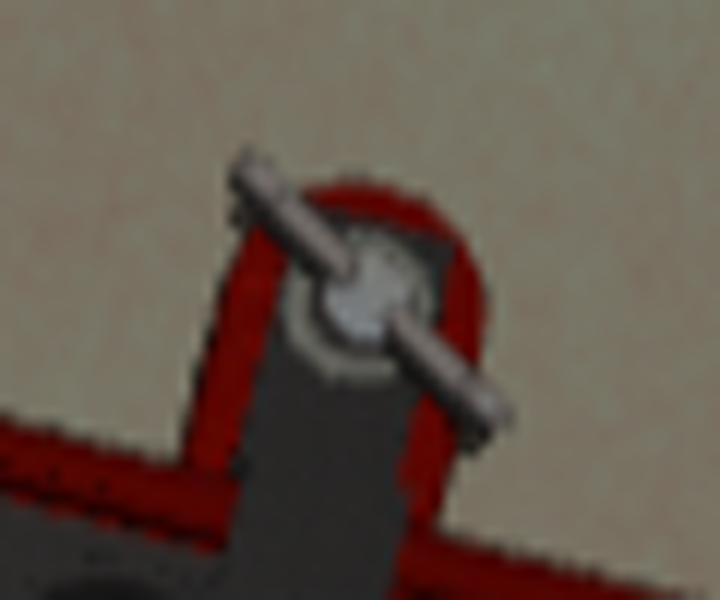

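```bash
cat >> h.py <<'E'
G=np.array([458.8,-36.8]); YAW=-0.2485
def wing(d,axis=None,verbose=True):
    W=cloud("top",d); 
    ex=np.array([np.cos(YAW),np.sin(YAW)]); ax=G+139*ex
    rel=W[...,:2]-ax
    r=np.linalg.norm(rel,axis=-1)
    m=(d>0)&(r<38)&(W[...,2]>70)&(W[...,2]<90)&(rel@ex>-33)
    pts=W[m]
    c=pts[:,:2].mean(0); u,s,vt=np.linalg.svd(pts[:,:2]-c); v=vt[0]
    a=np.arctan2(v[1],v[0]); q=(YAW+np.pi/2-a)%np.pi
    mh=(d>0)&(r<15)&(W[...,2]>60)&(W[...,2]<70)
    e=(pts[:,:2]-ax)@v
    if verbose: print("axis model",ax,"wing centroid",c,"mid ends",ax+v*(e.max()+e.min())/2+0,"ext",e.min(),e.max(),"hub",W[mh][:,:2].mean(0),"n",len(pts))
    return q
E
python3 - <<'E'
from h import *
d=np.load("top0.npy"); print(wing(d))
ds=np.load("side0.npy"); Ws=cloud("side",ds)
A=np.array([593.5,-71.1])
r=np.linalg.norm(Ws[...,:2]-A,axis=-1)
m=(ds>0)&(r<40)&(Ws[...,2]>70)
print("side wing pts",Ws[m].mean(0),m.sum())
p=proj("top",[[593.5,-71.1,66]]);print(p, proj("side",[[593.5,-71.1,66]]))
E
```

```text
axis model [593.53025881 -70.98709348] wing centroid [592.52697726 -70.5436785 ] mid ends [593.67089422 -70.84532283] ext -33.00956531542069 32.61017960402905 hub [592.07746461 -69.80346563] n 82
0.532878266137379
side wing pts [588.85459751 -66.2085209   75.96896786] 99
[[342.3940961 219.1596604]] [[344.92532274 187.42730584]]
```

```bash
cat >> h.py <<'E'
AX=np.array([593.2,-70.7])
def wp(a,off,z=59,rho=30):
    """finger pose behind the wing lying a clockwise of griddle +y; off = centre to wing centreline"""
    phi=YAW+np.pi/2-a; w=np.array([np.cos(phi),np.sin(phi)]); n=np.array([w[1],-w[0]]) # push dir
    c=AX+rho*w-off*n
    return np.array([c[0],c[1],z,np.arctan2(n[1],n[0])+np.pi])
def cur(s=None):
    s=s or manip.sense(); Rm=R.from_quat(s["tool_rot"]).as_matrix()
    return np.array([*s["ee_pos"],np.arctan2(Rm[1,0],Rm[0,0])])
def rows(wps,start=None):
    c=cur() if start is None else np.array(start)
    for w in wps:
        dx=w[:3]-c[:3]; t=c[3]
        dt=(w[3]-t+np.pi)%(2*np.pi)-np.pi
        print([round(float(v),4) for v in ((np.cos(t)*dx[0]+np.sin(t)*dx[1])/1000,(np.sin(t)*dx[0]-np.cos(t)*dx[1])/1000,-dx[2]/1000)],"turn z",round(float(-np.degrees(dt)),1))
E
python3 - <<'E'
from h import *
print(cur()); t=wp(.53,26,z=130); print(t, wp(.53,26)); rows([t])
for a in (.53,1.5,np.pi,np.pi+.8): print(a,wp(a,14).round(3))
E
```

```text
[ 1.86954472e+02 -5.17283272e+02  2.31348417e+02  3.46805852e-01]
[595.75520866 -31.08345158 130.           2.36309265] [595.75520866 -31.08345158  59.           2.36309265]
[0.5497, -0.3183, 0.1013] turn z -115.5
0.53 [604.299 -39.51   59.      2.363]
1.5 [625.202 -62.224  59.      1.393]
3.141592653589793 [ 599.391 -103.222   59.       6.035]
3.941592653589793 [574.184 -97.8    59.      5.235]
```

arm_command([
  [0.028,-0.016,0.005,0,0,-5.8],
  [0.056,-0.032,0.01,0,0,-11.6],
  [0.084,-0.048,0.015,0,0,-17.4],
  [0.112,-0.064,0.02,0,0,-23.2],
  [0.14,-0.08,0.025,0,0,-29.0],
], jaw=1, grip_force=30)

```text
time: 1.12
ee_pos: [292.1, -393.3, 206.2]
tool_rot: [0.91, 0.416, 0.0, 0.0]
ft_force: [0.4, -0.4, 0.3]
finger_gap: 0.296
```

```bash
python3 - <<'E'
from h import *
s=manip.sense();print(cur(),s["q"],s["time"],s["finger_gap"]);rows([wp(.53,26,z=130)])
E
```

```text
[ 292.09530074 -393.31741737  206.17987929    0.85730703] [-1.16021845e+00  1.69676696e-01  1.71316305e+00  9.17816820e-05
  1.25840287e+00 -4.46757351e-01] 1.1167 0.2960909533961403
[0.4726, -0.0075, 0.0762] turn z -86.3
```

arm_command([
  [0.0315,-0.0005,0.005,0,0,-5.75],
  [0.063,-0.001,0.01,0,0,-11.5],
  [0.0945,-0.0015,0.015,0,0,-17.25],
  [0.126,-0.002,0.02,0,0,-23.0],
  [0.1575,-0.0025,0.025,0,0,-28.75],
])

```text
time: 1.53
ee_pos: [394.0, -272.9, 181.3]
tool_rot: [0.778, 0.629, 0.0, 0.0]
ft_force: [-0.3, -0.8, 0.4]
finger_gap: -0.006
```

```bash
python3 - <<'E'
from h import *
s=manip.sense();print(cur(),s["q"],s["time"],s["finger_gap"]);rows([wp(.53,26,z=130)])
E
```

```text
[ 394.00549033 -272.92573834  181.31984199    1.35951531] [-8.39099706e-01  1.73314550e-01  1.77398443e+00  1.79654261e-05
  1.19365747e+00 -6.27825390e-01] 1.5333 -0.0058005577204077435
[0.2788, 0.1465, 0.0513] turn z -57.5
```

arm_command([
  [0.028,0.0146,0.005,0,0,-5.75],
  [0.056,0.0293,0.01,0,0,-11.5],
  [0.084,0.044,0.015,0,0,-17.25],
  [0.112,0.0586,0.02,0,0,-23.0],
  [0.14,0.0733,0.025,0,0,-28.75],
])

```text
time: 1.95
ee_pos: [495.7, -151.8, 156.3]
tool_rot: [0.597, 0.802, 0.0, 0.0]
ft_force: [-0.6, -0.4, 0.3]
finger_gap: -0.002
```

```bash
python3 - <<'E'
from h import *
s=manip.sense();print(cur(),s["q"],s["time"],s["finger_gap"]);rows([wp(.53,26,z=130)])
E
```

```text
[ 495.66946154 -151.77921215  156.25487397    1.86149898] [-5.12532725e-01  2.66523884e-01  1.71918520e+00 -2.15128427e-05
  1.15542311e+00 -8.03226750e-01] 1.95 -0.00220435530882231
[0.0869, 0.1305, 0.0263] turn z -28.7
```

arm_command([
  [0.021,0.032,0.006,0,0,-7],
  [0.042,0.064,0.012,0,0,-14],
  [0.064,0.097,0.019,0,0,-21],
  [0.087,0.1305,0.0263,0,0,-28.7],
  [0.087,0.1305,0.0263,0,0,-28.7],
])

```text
time: 2.37
ee_pos: [598.4, -27.1, 128.5]
tool_rot: [0.377, 0.926, 0.001, -0.0]
ft_force: [-0.1, -0.5, 0.8]
finger_gap: 0.004
```

```bash
python3 - <<'E'
from h import *
s=manip.sense();print(cur(),s["q"],s["time"],s["ft_force"]);rows([wp(.53,26,z=130),wp(.53,26,z=59),wp(.53,14,59)])
for n in ("side","top"):
    p,d=manip.grab_frame(n)
    c=proj(n,[[593,-70,66]])[0].astype(int)
    s=p[c[1]-60:c[1]+60,c[0]-70:c[0]+70]
    cv2.imwrite(f"pics/{n}1.png",cv2.resize(s,None,fx=5,fy=5,interpolation=cv2.INTER_CUBIC))
E
```

```text
[598.36280146 -27.09271328 128.46479821   2.36810531] [-0.23304867  0.42819031  1.55318433  0.00316719  1.16001531 -1.03162038] 2.3667 [-0.14391004 -0.53219499  0.84603815]
[-0.0009, -0.0047, -0.0015] turn z 0.3
[-0.0009, -0.0047, 0.0695] turn z 0.3
[-0.0129, -0.0047, 0.0695] turn z 0.3
```

View pics/top1.png

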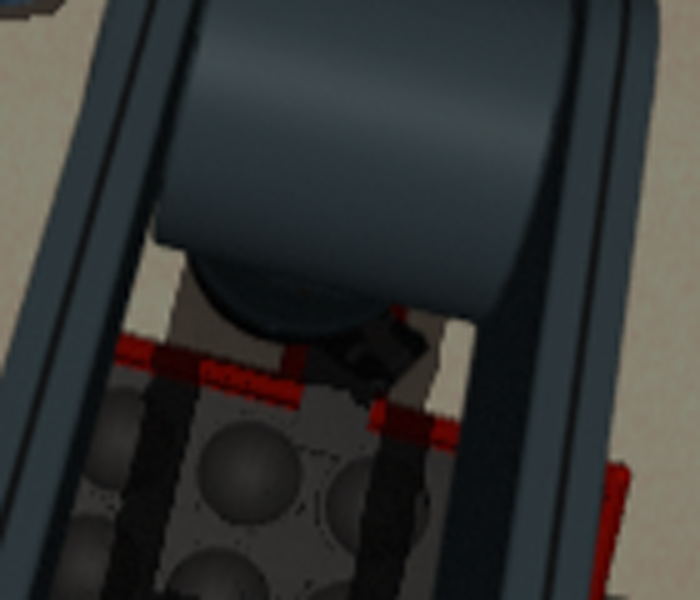

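View pics/side1.png

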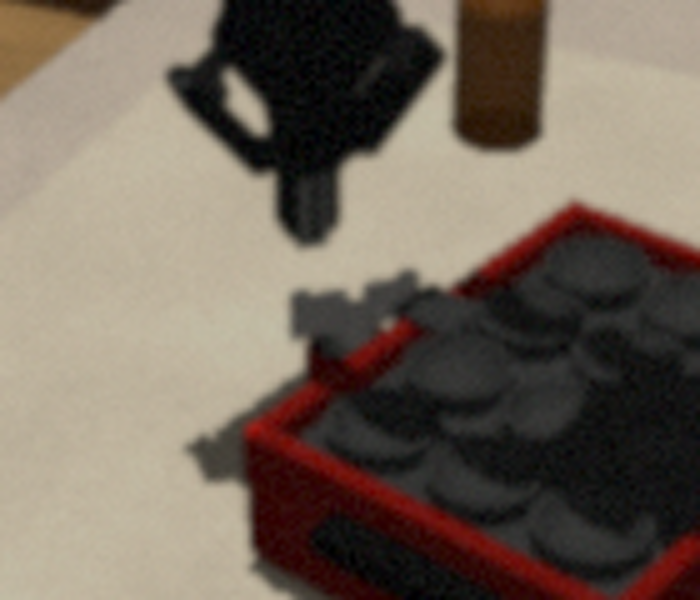

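The side crop shows the shut fingertips hanging clear over the screw, with wider linkage knuckles just above them. I'll measure how high those knuckles sit before going down.

```bash
python3 - <<'E'
from h import *
p,d=manip.grab_frame("side"); W=cloud("side",d); c=cur(); print(c)
rel=W-c[:3]; r=np.linalg.norm(rel[...,:2],axis=-1)
tx=np.array([np.cos(c[3]),np.sin(c[3])]); ty=np.array([tx[1],-tx[0]])
for h in range(-4,90,6):
    m=(d>0)&(r<90)&(rel[...,2]>=h)&(rel[...,2]<h+6)
    q=rel[m][:,:2]
    if len(q): print(h,len(q),"x",(q@tx).min().round(),(q@tx).max().round(),"y",(q@ty).min().round(),(q@ty).max().round())
E
```

```text
[595.13640096 -32.59047886 129.63067588   2.35759161]
-4 4 x 3.0 11.0 y -4.0 8.0
2 22 x -1.0 14.0 y -11.0 13.0
8 28 x -6.0 15.0 y -14.0 15.0
14 28 x -6.0 16.0 y -13.0 15.0
20 35 x -5.0 15.0 y -14.0 15.0
26 27 x -6.0 14.0 y -13.0 15.0
32 30 x -3.0 16.0 y -12.0 15.0
38 33 x 4.0 15.0 y -22.0 27.0
44 71 x -6.0 17.0 y -30.0 34.0
50 101 x -10.0 16.0 y -37.0 39.0
56 71 x -8.0 17.0 y -41.0 43.0
62 86 x -9.0 21.0 y -46.0 48.0
68 85 x -13.0 21.0 y -49.0 50.0
74 94 x -7.0 20.0 y -54.0 57.0
80 104 x -2.0 21.0 y -59.0 63.0
86 158 x -11.0 20.0 y -60.0 63.0
```

arm_command([
  [0,0,0.018,0,0,0],
  [0,0,0.036,0,0,0],
  [0,0,0.054,0,0,0],
  [0,0,0.07,0,0,0],
  [0,0,0.07,0,0,0],
])

```text
time: 2.93
ee_pos: [592.4, -34.2, 57.4]
tool_rot: [0.384, 0.923, -0.001, -0.003]
ft_force: [-0.7, 0.8, -0.2]
finger_gap: -0.002
```

```bash
python3 - <<'E'
from h import *
s=manip.sense();print(cur(),s["time"],s["ft_force"]);rows([wp(.53,20,z=60),wp(.53,14,60),wp(.6,14,60),wp(.68,14,60),wp(.76,14,60)])
E
```

```text
[592.42747984 -34.18272388  57.40410201   2.35378687] 2.9333 [-0.69818455  0.75769001 -0.15615429]
[-0.0062, 0.0046, -0.0026] turn z -0.5
[-0.0122, 0.0047, -0.0026] turn z -0.5
[-0.0143, 0.0056, -0.0026] turn z 3.5
[-0.0168, 0.0065, -0.0026] turn z 8.1
[-0.0193, 0.0071, -0.0026] turn z 12.6
```

```bash
python3 - <<'E'
from h import *
for i in range(3): manip.grab_frame("side"); print(cur(), manip.sense()["ft_force"])
rows([wp(.53,18,z=60),wp(.53,14,60),wp(.6,14,60),wp(.68,14,60),wp(.76,14,60)])
E
```

```text
[593.52584719 -34.21667723  59.05168215   2.35421467] [0.43683986 0.33301611 0.10823975]
[594.73844818 -34.21289805  60.32655196   2.35476586] [-0.32755762 -0.08030515  0.38091515]
[595.63273851 -34.14420144  61.13428593   2.35527719] [-0.01573131 -0.48640884  1.058384  ]
[-0.0059, 0.0023, 0.0011] turn z -0.4
[-0.0099, 0.0023, 0.0011] turn z -0.4
[-0.012, 0.0033, 0.0011] turn z 3.6
[-0.0145, 0.0041, 0.0011] turn z 8.1
[-0.0171, 0.0048, 0.0011] turn z 12.7
```

arm_command([
  [-0.003,0.001,0,0,0,-0.4],
  [-0.006,0.002,0,0,0,-0.4],
  [-0.009,0.0025,0,0,0,0],
  [-0.011,0.003,0,0,0,2],
  [-0.0135,0.0037,0,0,0,6],
])

```text
time: 3.5
ee_pos: [608.1, -39.7, 60.7]
tool_rot: [0.431, 0.902, 0.0, 0.0]
ft_force: [-0.1, 2.6, 1.9]
finger_gap: 0.0
```

```bash
cat >> h.py <<'E'
def nxt(a0,a1,off=14,z=60,n=5,**k):
    s=manip.sense(); c=cur(s); print("t",round(s["time"],2),"pose",c.round(2),"F",s["ft_force"].round(1))
    tx=c[:2]-AX; 
    # wing angle implied by the tool yaw, and offset of the tool centre from the wing centreline through the axis at that yaw
    n_=np.array([-np.cos(c[3]),-np.sin(c[3])]); print("a from yaw",round(float((YAW+np.pi/2-(c[3]-np.pi+np.pi/2)+np.pi)%(2*np.pi)-np.pi),3),"off",(-(tx@n_)).round(1),"rho",(tx@np.array([-n_[1],n_[0]])).round(1))
    rows([wp(a,off,z,**k) for a in np.linspace(a0,a1,n+1)[1:]])
E
python3 -c "
from h import *
nxt(.65,1.05)"
```

```text
t 3.5 pose [608.09 -39.65  60.71   2.25] F [-0.1  2.6  1.9]
a from yaw 0.642 off 14.8 rho 31.1
[-0.0035, 0.0, 0.0007] turn z 5.0
[-0.006, 0.0008, 0.0007] turn z 9.6
[-0.0086, 0.0014, 0.0007] turn z 14.2
[-0.0112, 0.0018, 0.0007] turn z 18.8
[-0.0138, 0.002, 0.0007] turn z 23.4
```

arm_command([
  [-0.0035,0.0,0,0,0,5],
  [-0.006,0.0008,0,0,0,9.6],
  [-0.0086,0.0014,0,0,0,14.2],
  [-0.0112,0.0018,0,0,0,18.8],
  [-0.0138,0.002,0,0,0,23.4],
])

```text
time: 3.92
ee_pos: [618.4, -48.8, 60.6]
tool_rot: [0.606, 0.796, 0.0, 0.0]
ft_force: [-0.5, 2.8, 1.2]
finger_gap: -0.0
```

```bash
python3 -c "
from h import *
nxt(1.05,1.5)"
```

```text
t 3.92 pose [618.41 -48.79  60.58   1.84] F [-0.5  2.8  1.2]
a from yaw 1.053 off 14.4 rho 30.1
[-0.0031, 0.001, 0.0006] turn z 5.0
[-0.0059, 0.0019, 0.0006] turn z 10.1
[-0.0088, 0.0025, 0.0006] turn z 15.3
[-0.0118, 0.0029, 0.0006] turn z 20.5
[-0.0148, 0.003, 0.0006] turn z 25.6
```

Contact is steady at about 2.8 N, so I'll continue the stroke.

arm_command([
  [-0.0031,0.001,0,0,0,5],
  [-0.0059,0.0019,0,0,0,10.1],
  [-0.0088,0.0025,0,0,0,15.3],
  [-0.0118,0.0029,0,0,0,20.5],
  [-0.0148,0.003,0,0,0,25.6],
])

```text
time: 4.33
ee_pos: [625.2, -62.1, 60.6]
tool_rot: [0.767, 0.641, 0.0, -0.0]
ft_force: [-0.7, 3.0, 0.8]
finger_gap: 0.0
```

```bash
python3 -c "
from h import *
nxt(1.5,1.97)"
```

```text
t 4.33 pose [625.2  -62.11  60.57   1.39] F [-0.7  3.   0.8]
a from yaw 1.5 off 14.1 rho 30.0
[-0.003, 0.0012, 0.0006] turn z 5.4
[-0.006, 0.0021, 0.0006] turn z 10.8
[-0.009, 0.0027, 0.0006] turn z 16.1
[-0.0121, 0.0031, 0.0006] turn z 21.5
[-0.0152, 0.0031, 0.0006] turn z 26.9
```

arm_command([
  [-0.003,0.0012,0,0,0,5.4],
  [-0.006,0.0021,0,0,0,10.8],
  [-0.009,0.0027,0,0,0,16.1],
  [-0.0121,0.0031,0,0,0,21.5],
  [-0.0152,0.0031,0,0,0,26.9],
])

```text
time: 4.75
ee_pos: [625.7, -77.5, 60.5]
tool_rot: [0.895, 0.445, 0.001, -0.0]
ft_force: [-0.5, 3.6, 0.8]
finger_gap: 0.001
```

```bash
python3 -c "
from h import *
nxt(1.97,2.45)"
```

```text
t 4.75 pose [625.68 -77.51  60.52   0.92] F [-0.5  3.6  0.8]
a from yaw 1.97 off 14.2 rho 30.0
[-0.0031, 0.0012, 0.0005] turn z 5.5
[-0.0061, 0.0021, 0.0005] turn z 11.0
[-0.0093, 0.0027, 0.0005] turn z 16.5
[-0.0124, 0.003, 0.0005] turn z 22.0
[-0.0156, 0.0031, 0.0005] turn z 27.5
```

arm_command([
  [-0.0031,0.0012,0,0,0,5.5],
  [-0.0061,0.0021,0,0,0,11],
  [-0.0093,0.0027,0,0,0,16.5],
  [-0.0124,0.003,0,0,0,22],
  [-0.0156,0.0031,0,0,0,27.5],
])

```text
time: 5.17
ee_pos: [619.2, -92.0, 60.6]
tool_rot: [0.976, 0.22, 0.001, -0.0]
ft_force: [1.5, 2.7, 0.9]
finger_gap: 0.003
```

```bash
python3 -c "
from h import *
nxt(2.45,2.93)"
```

```text
t 5.17 pose [ 6.1922e+02 -9.2040e+01  6.0590e+01  4.4000e-01] F [1.5 2.7 0.9]
a from yaw 2.45 off 14.4 rho 30.4
[-0.0033, 0.0008, 0.0006] turn z 5.5
[-0.0063, 0.0017, 0.0006] turn z 11.0
[-0.0095, 0.0023, 0.0006] turn z 16.5
[-0.0126, 0.0026, 0.0006] turn z 22.0
[-0.0158, 0.0026, 0.0006] turn z 27.5
```

arm_command([
  [-0.0033,0.0008,0,0,0,5.5],
  [-0.0063,0.0017,0,0,0,11],
  [-0.0095,0.0023,0,0,0,16.5],
  [-0.0126,0.0026,0,0,0,22],
  [-0.0158,0.0026,0,0,0,27.5],
])

```text
time: 5.58
ee_pos: [606.6, -101.7, 60.8]
tool_rot: [1.0, -0.019, 0.001, -0.0]
ft_force: [3.2, 2.6, -0.4]
finger_gap: 0.002
```

```bash
python3 -c "
from h import *
nxt(2.93,3.41)"
```

```text
t 5.58 pose [ 6.0657e+02 -1.0166e+02  6.0760e+01 -4.0000e-02] F [ 3.2  2.6 -0.4]
a from yaw 2.93 off 14.5 rho 30.4
[-0.0034, 0.0008, 0.0008] turn z 5.5
[-0.0065, 0.0017, 0.0008] turn z 11.0
[-0.0096, 0.0023, 0.0008] turn z 16.5
[-0.0128, 0.0026, 0.0008] turn z 22.0
[-0.0159, 0.0026, 0.0008] turn z 27.5
```

arm_command([
  [-0.0034,0.0008,0,0,0,5.5],
  [-0.0065,0.0017,0,0,0,11],
  [-0.0096,0.0023,0,0,0,16.5],
  [-0.0128,0.0026,0,0,0,22],
  [-0.0159,0.0026,0,0,0,27.5],
])

```text
time: 6.0
ee_pos: [590.8, -104.2, 60.9]
tool_rot: [0.967, -0.256, 0.002, -0.0]
ft_force: [1.9, 0.0, -1.6]
finger_gap: -0.003
```

```bash
python3 -c "
from h import *
nxt(3.41,3.9)"
```

```text
t 6.0 pose [ 5.9077e+02 -1.0422e+02  6.0890e+01 -5.2000e-01] F [ 1.9  0.  -1.6]
a from yaw -2.873 off 14.5 rho 30.3
[-0.0035, 0.0009, 0.0009] turn z 5.6
[-0.0066, 0.0018, 0.0009] turn z 11.2
[-0.0097, 0.0024, 0.0009] turn z 16.8
[-0.013, 0.0027, 0.0009] turn z 22.4
[-0.0162, 0.0027, 0.0009] turn z 28.1
```

arm_command([
  [-0.0035,0.0009,0,0,0,5.6],
  [-0.0066,0.0018,0,0,0,11.2],
  [-0.0097,0.0024,0,0,0,16.8],
  [-0.013,0.0027,0,0,0,22.4],
  [-0.0162,0.0027,0,0,0,28],
])

```text
time: 6.42
ee_pos: [575.2, -99.0, 60.9]
tool_rot: [0.876, -0.482, 0.002, -0.0]
ft_force: [1.9, -0.3, -0.5]
finger_gap: 0.0
```

```bash
python3 - <<'E'
from h import *
nxt(3.9,3.9,n=1)
p,d=manip.grab_frame("side")
c=proj("side",[[593,-70,66]])[0].astype(int)
s=p[c[1]-60:c[1]+60,c[0]-70:c[0]+70]
cv2.imwrite(f"pics/side2.png",cv2.resize(s,None,fx=5,fy=5,interpolation=cv2.INTER_CUBIC))
c=wp(3.9,14,60); b=wp(3.9,30,60); u=wp(3.9,30,125)
rows([b,u])
E
```

```text
t 6.42 pose [575.24 -98.97  60.91  -1.01] F [ 1.9 -0.3 -0.5]
a from yaw -2.384 off 14.3 rho 30.3
[-0.0003, -0.0003, 0.0009] turn z 0.1
[0.0164, -0.0007, 0.0008] turn z -0.3
[0.0164, -0.0007, -0.0642] turn z -0.3
```

View pics/side2.png

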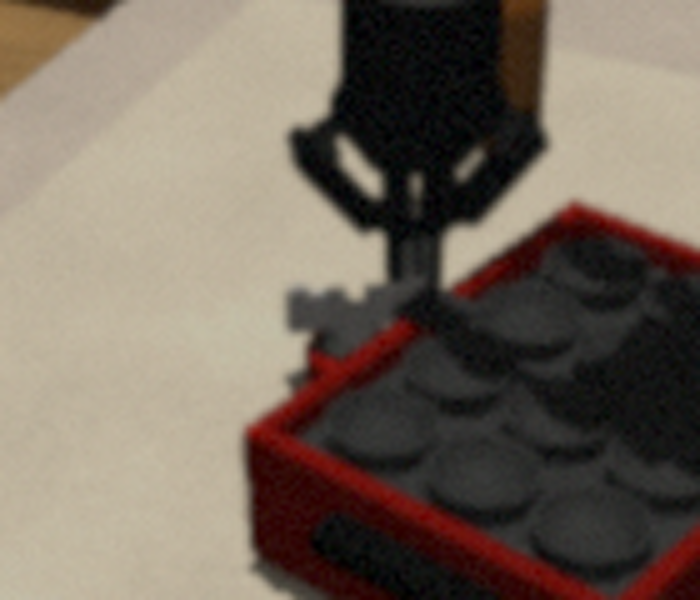

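arm_command([
  [0.005,0,0,0,0,0],
  [0.011,0,0,0,0,0],
  [0.017,0,-0.006,0,0,0],
  [0.019,0,-0.026,0,0,0],
  [0.019,0,-0.056,0,0,-5],
])

```text
time: 6.88
ee_pos: [582.8, -114.7, 114.1]
tool_rot: [0.898, -0.441, -0.003, 0.0]
ft_force: [-0.1, -1.1, 0.5]
finger_gap: 0.001
```

```bash
python3 - <<'E'
from h import *
nxt(3.9,3.9,n=1); print(manip.sense()["q"]); rows([wp(.76,30,130)]); print(wp(.76,30,130))
E
```

```text
t 6.88 pose [ 582.76 -114.7   114.14   -0.91] F [-0.1 -1.1  0.5]
a from yaw -2.477 off 28.4 rho 35.2
[-0.0173, -0.004, 0.0541] turn z 5.4
[-3.81873464e-01  4.38332454e-01  1.57628598e+00 -2.07628949e-04
  1.13284113e+00  2.10178575e+00]
[-0.0554, -0.0679, -0.0159] turn z -174.5
[602.58708192 -29.32509586 130.           2.13309265]
```

arm_command([
  [0,0,-0.006,0,0,-7],
  [-0.002,-0.003,-0.011,0,0,-14],
  [-0.005,-0.006,-0.016,0,0,-21],
  [-0.008,-0.01,-0.016,0,0,-28],
  [-0.011,-0.0136,-0.016,0,0,-35],
])

```text
time: 7.3
ee_pos: [588.9, -97.9, 133.1]
tool_rot: [0.989, -0.147, 0.001, 0.0]
ft_force: [0.6, 0.6, -0.5]
finger_gap: -0.004
```

```bash
python3 - <<'E'
from h import *
print(cur()); rows([wp(.76,30,130)])
E
```

```text
[ 5.88937207e+02 -9.79207923e+01  1.33093560e+02 -2.95334381e-01]
[-0.0069, -0.0696, 0.0031] turn z -139.1
```

arm_command([
  [0,-0.003,0,0,0,-7],
  [0,-0.007,0,0,0,-14],
  [-0.001,-0.01,0,0,0,-21],
  [-0.001,-0.014,0,0,0,-28],
  [-0.002,-0.0175,0,0,0,-35],
])

```text
time: 7.72
ee_pos: [592.0, -80.4, 132.5]
tool_rot: [0.988, 0.157, 0.0, 0.0]
ft_force: [-0.1, 0.6, 0.1]
finger_gap: -0.003
```

```bash
python3 - <<'E'
from h import *
print(cur()); rows([wp(.76,30,130)])
E
```

```text
[ 5.92032095e+02 -8.04399985e+01  1.32456567e+02  3.15721781e-01]
[0.0259, -0.0453, 0.0025] turn z -104.1
```

arm_command([
  [0.002,-0.003,0,0,0,-7],
  [0.0035,-0.006,0,0,0,-14],
  [0.005,-0.009,0,0,0,-21],
  [0.007,-0.012,0,0,0,-28],
  [0.009,-0.015,0,0,0,-35],
])

```text
time: 8.13
ee_pos: [596.0, -63.4, 132.5]
tool_rot: [0.895, 0.447, 0.0, 0.0]
ft_force: [-0.3, 0.4, -0.8]
finger_gap: 0.004
```

```bash
python3 - <<'E'
from h import *
print(cur()); rows([wp(.76,30,130)])
E
```

```text
[595.96977678 -63.43368877 132.47311974   0.92653335]
[0.0312, -0.0152, 0.0025] turn z -69.1
```

arm_command([
  [0.003,-0.0015,0,0,0,-7],
  [0.006,-0.003,0,0,0,-14],
  [0.009,-0.0045,0,0,0,-21],
  [0.0125,-0.006,0,0,0,-28],
  [0.0155,-0.0075,0,0,0,-35],
])

```text
time: 8.55
ee_pos: [599.5, -46.5, 132.5]
tool_rot: [0.719, 0.695, 0.0, 0.0]
ft_force: [-0.4, -1.0, 0.3]
finger_gap: 0.003
```

```bash
python3 - <<'E'
from h import *
print(cur()); rows([wp(.76,30,130)])
E
```

```text
[599.45742588 -46.49501336 132.45288849   1.53744456]
[0.0173, 0.0026, 0.0025] turn z -34.1
```

arm_command([
  [0.0035,0.0005,0.0005,0,0,-7],
  [0.007,0.001,0.001,0,0,-14],
  [0.0105,0.0015,0.0015,0,0,-21],
  [0.014,0.002,0.002,0,0,-28],
  [0.0173,0.0026,0.0025,0,0,-34],
])

```text
time: 8.97
ee_pos: [602.7, -29.3, 130.0]
tool_rot: [0.484, 0.875, -0.0, 0.0]
ft_force: [-0.0, -0.2, 0.2]
finger_gap: -0.0
```

```bash
python3 - <<'E'
from h import *
print(cur())
for n in ("side","top"):
    p,d=manip.grab_frame(n)
    c=proj(n,[[593,-70,66]])[0].astype(int)
    s=p[c[1]-60:c[1]+60,c[0]-70:c[0]+70]
    cv2.imwrite(f"pics/{n}3.png",cv2.resize(s,None,fx=5,fy=5,interpolation=cv2.INTER_CUBIC))
    W=cloud(n,d); rel=W[...,:2]-AX; r=np.linalg.norm(rel,axis=-1)
    m=(d>0)&(r<37)&(W[...,2]>69)&(W[...,2]<90)&(rel@[np.cos(YAW),np.sin(YAW)]>-30)
    if m.sum()>5:
        P=rel[m]; v=np.linalg.svd(P-P.mean(0))[2][0]; print(n,m.sum(),"mean",P.mean(0),"q mod pi",(YAW+np.pi/2-np.arctan2(v[1],v[0]))%np.pi, "q thru axis", np.sort((YAW+np.pi/2-np.arctan2(P[r[m]>20][:,1],P[r[m]>20][:,0]))%np.pi).round(2))
print(cur());rows([wp(.76,30,130),wp(.76,30,60)])
E
```

```text
[602.74004802 -29.31929313 129.95137821   2.13093317]
side 91 mean [0.02527531 4.04699154] q mod pi 0.7672729548979442 q thru axis [0.48 0.5  0.53 0.55 0.57 0.59 0.6  0.6  0.61 0.61 0.61 0.62 0.64 0.64
 0.64 0.65 0.65 0.65 0.67 0.67 0.68 0.68 0.68 0.69 0.72 0.73 0.74 0.74
 0.81 0.86 0.87 0.88 0.89 0.9  0.92 0.92 0.93 0.95 0.95 0.95 0.97 0.97
 0.98 1.   1.04]
top 6 mean [-14.55706624 -10.83199439] q mod pi 0.8510711419709049 q thru axis [0.66 0.83]
[602.68600946 -29.00358465 129.83388282   2.12600763]
[-0.0002, -0.0003, -0.0002] turn z -0.4
[-0.0002, -0.0003, 0.0698] turn z -0.4
```

View pics/side3.png

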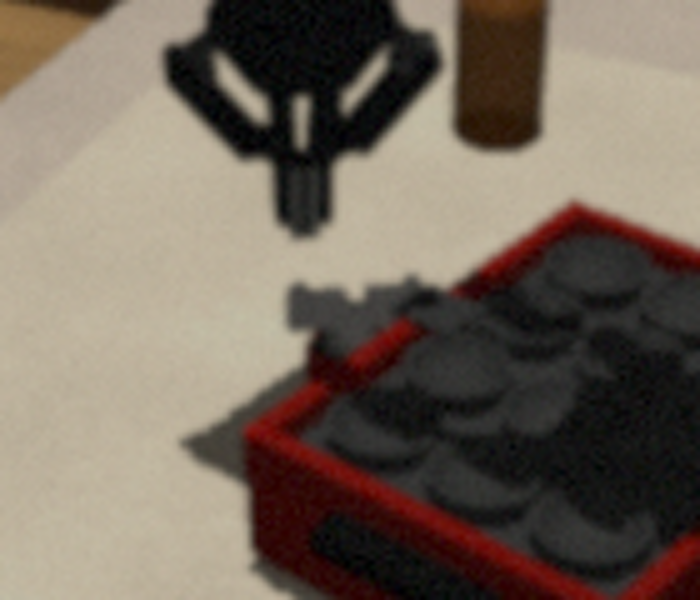

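The side depth puts the wing at 0.77 rad, which is q ≈ 3.91 and what I expected. Going down behind the second wing.

arm_command([
  [0,0,0.015,0,0,0],
  [0,0,0.035,0,0,0],
  [0,0,0.054,0,0,0],
  [0,0,0.065,0,0,0],
  [0,0,0.07,0,0,0],
])

```text
time: 9.48
ee_pos: [601.2, -29.0, 57.7]
tool_rot: [0.488, 0.873, -0.0, -0.001]
ft_force: [-0.6, 0.2, -0.9]
finger_gap: 0.0
```

arm_command([
  [-0.003,0,0,0,0,0],
  [-0.007,0,0,0,0,0],
  [-0.01,0,0,0,0,0],
  [-0.012,0,0,0,0,0],
  [-0.014,0,0,0,0,0],
])

```text
time: 9.9
ee_pos: [610.4, -41.3, 60.5]
tool_rot: [0.488, 0.873, 0.0, 0.001]
ft_force: [0.3, 0.3, -0.1]
finger_gap: 0.0
```

```bash
python3 -c "
from h import *
nxt(.77,1.18)"
```

```text
t 9.9 pose [610.36 -41.31  60.52   2.12] F [ 0.3  0.3 -0.1]
a from yaw 0.77 off 16.0 rho 30.0
[-0.0045, 0.001, 0.0005] turn z 4.7
[-0.0071, 0.0019, 0.0005] turn z 9.4
[-0.0097, 0.0025, 0.0005] turn z 14.1
[-0.0124, 0.0029, 0.0005] turn z 18.8
[-0.0151, 0.0031, 0.0005] turn z 23.5
```

arm_command([
  [-0.0035,0.001,0,0,0,4.7],
  [-0.0067,0.0019,0,0,0,9.4],
  [-0.0097,0.0025,0,0,0,14.1],
  [-0.0124,0.0029,0,0,0,18.8],
  [-0.0151,0.0031,0,0,0,23.5],
])

```text
time: 10.32
ee_pos: [620.4, -51.7, 60.2]
tool_rot: [0.657, 0.754, 0.0, 0.0]
ft_force: [-0.3, 2.3, 1.4]
finger_gap: 0.002
```

```bash
python3 -c "
from h import *
nxt(1.18,1.65)"
```

```text
t 10.32 pose [620.44 -51.66  60.22   1.71] F [-0.3  2.3  1.4]
a from yaw 1.184 off 15.1 rho 29.6
[-0.0039, 0.0015, 0.0002] turn z 5.2
[-0.0068, 0.0024, 0.0002] turn z 10.6
[-0.0099, 0.0031, 0.0002] turn z 15.9
[-0.013, 0.0034, 0.0002] turn z 21.3
[-0.0161, 0.0035, 0.0002] turn z 26.7
```

arm_command([
  [-0.0036,0.0015,0,0,0,5.2],
  [-0.0067,0.0024,0,0,0,10.6],
  [-0.0099,0.0031,0,0,0,15.9],
  [-0.013,0.0034,0,0,0,21.3],
  [-0.0161,0.0035,0,0,0,26.7],
])

```text
time: 10.73
ee_pos: [625.9, -66.8, 60.1]
tool_rot: [0.813, 0.582, 0.0, -0.0]
ft_force: [-1.1, 3.2, 1.2]
finger_gap: 0.002
```

```bash
python3 -c "
from h import *
nxt(1.65,2.12)"
```

```text
t 10.73 pose [625.87 -66.75  60.11   1.24] F [-1.1  3.2  1.2]
a from yaw 1.651 off 14.3 rho 29.7
[-0.0031, 0.0015, 0.0001] turn z 5.4
[-0.0061, 0.0024, 0.0001] turn z 10.7
[-0.0092, 0.0031, 0.0001] turn z 16.1
[-0.0122, 0.0034, 0.0001] turn z 21.5
[-0.0154, 0.0034, 0.0001] turn z 26.9
```

arm_command([
  [-0.0031,0.0015,0,0,0,5.4],
  [-0.0061,0.0024,0,0,0,10.7],
  [-0.0092,0.0031,0,0,0,16.1],
  [-0.0122,0.0034,0,0,0,21.5],
  [-0.0154,0.0034,0,0,0,26.9],
])

```text
time: 11.15
ee_pos: [624.4, -82.4, 60.0]
tool_rot: [0.926, 0.377, 0.001, -0.0]
ft_force: [1.0, 3.4, -0.5]
finger_gap: 0.003
```

```bash
python3 -c "
from h import *
nxt(2.12,2.57)"
```

```text
t 11.15 pose [624.43 -82.42  60.04   0.77] F [ 1.   3.4 -0.5]
a from yaw 2.12 off 14.2 rho 30.2
[-0.0029, 0.0009, 0.0] turn z 5.2
[-0.0058, 0.0018, 0.0] turn z 10.3
[-0.0087, 0.0025, 0.0] turn z 15.5
[-0.0116, 0.0028, 0.0] turn z 20.6
[-0.0146, 0.0029, 0.0] turn z 25.8
```

arm_command([
  [-0.0029,0.0009,0,0,0,5.2],
  [-0.0058,0.0018,0,0,0,10.3],
  [-0.0087,0.0025,0,0,0,15.5],
  [-0.0116,0.0028,0,0,0,20.6],
  [-0.0146,0.0029,0,0,0,25.8],
])

```text
time: 11.57
ee_pos: [616.5, -95.0, 60.2]
tool_rot: [0.987, 0.161, 0.001, -0.0]
ft_force: [2.5, 2.3, -0.2]
finger_gap: -0.001
```

```bash
python3 -c "
from h import *
nxt(2.57,2.90)"
```

```text
t 11.57 pose [ 6.1651e+02 -9.4970e+01  6.0150e+01  3.2000e-01] F [ 2.5  2.3 -0.2]
a from yaw 2.57 off 14.4 rho 30.4
[-0.0024, 0.0004, 0.0002] turn z 3.8
[-0.0045, 0.0012, 0.0002] turn z 7.6
[-0.0066, 0.0018, 0.0002] turn z 11.3
[-0.0087, 0.0022, 0.0002] turn z 15.1
[-0.0109, 0.0025, 0.0002] turn z 18.9
```

arm_command([
  [-0.0024,0.0004,0,0,0,3.8],
  [-0.0045,0.0012,0,0,0,7.6],
  [-0.0066,0.0018,0,0,0,11.3],
  [-0.0087,0.0022,0,0,0,15.1],
  [-0.0109,0.0025,0,0,0,18.9],
])

```text
time: 11.98
ee_pos: [607.3, -101.1, 60.3]
tool_rot: [1.0, -0.003, 0.001, -0.0]
ft_force: [2.5, 2.0, -0.5]
finger_gap: 0.0
```

```bash
python3 -c "
from h import *
nxt(2.90,3.10)"
```

```text
t 11.98 pose [ 6.0732e+02 -1.0115e+02  6.0260e+01 -1.0000e-02] F [ 2.5  2.  -0.5]
a from yaw 2.899 off 14.3 rho 30.4
[-0.0015, 0.0002, 0.0003] turn z 2.4
[-0.0028, 0.0007, 0.0003] turn z 4.6
[-0.004, 0.0011, 0.0003] turn z 6.9
[-0.0053, 0.0015, 0.0003] turn z 9.2
[-0.0066, 0.0018, 0.0003] turn z 11.5
```

arm_command([
  [-0.0013,0.0002,0,0,0,2.4],
  [-0.0026,0.0007,0,0,0,4.6],
  [-0.0039,0.0011,0,0,0,6.9],
  [-0.0052,0.0015,0,0,0,9.2],
  [-0.0066,0.0018,0,0,0,11.5],
])

```text
time: 12.4
ee_pos: [600.8, -103.2, 60.3]
tool_rot: [0.995, -0.102, 0.001, -0.0]
ft_force: [2.5, 1.9, -1.0]
finger_gap: 0.001
```

```bash
python3 -c "
from h import *
nxt(3.10,3.16,n=5)"
```

```text
t 12.4 pose [ 6.0082e+02 -1.0318e+02  6.0290e+01 -2.1000e-01] F [ 2.5  1.9 -1. ]
a from yaw 3.098 off 14.1 rho 30.2
[-0.0005, -0.0001, 0.0003] turn z 0.8
[-0.0009, 0.0001, 0.0003] turn z 1.5
[-0.0012, 0.0003, 0.0003] turn z 2.2
[-0.0016, 0.0004, 0.0003] turn z 2.8
[-0.002, 0.0006, 0.0003] turn z 3.5
```

arm_command([
  [-0.0004,0.0001,0,0,0,0.6],
  [-0.0008,0.0002,0,0,0,1.2],
  [-0.0012,0.0003,0,0,0,1.8],
  [-0.0016,0.0004,0,0,0,2.4],
  [-0.002,0.0005,0,0,0,2.4],
])

```text
time: 12.82
ee_pos: [599.7, -103.5, 60.3]
tool_rot: [0.992, -0.122, 0.002, 0.0]
ft_force: [7.8, 0.5, -0.7]
finger_gap: -0.002
```

```bash
python3 -c "
from h import *
nxt(3.14,3.16,n=1)"
```

```text
t 12.82 pose [ 5.9967e+02 -1.0348e+02  6.0340e+01 -2.5000e-01] F [ 7.8  0.5 -0.7]
a from yaw 3.139 off 14.2 rho 30.2
[-0.0009, 0.0001, 0.0003] turn z 1.2
```

The force has risen from 2.5 to 7.8 N and the finger is falling behind its command, so the screw is probably at its stop. One more small nudge should confirm it.

arm_command([
  [-0.0003,0,0,0,0,0],
  [-0.0006,0,0,0,0,0],
  [-0.0006,0,0,0,0,0],
])

```text
time: 13.07
ee_pos: [599.6, -103.5, 60.4]
tool_rot: [0.993, -0.122, 0.003, 0.0]
ft_force: [7.8, 0.9, -2.1]
finger_gap: 0.001
```

```bash
python3 -c "
from h import *
nxt(3.14,3.16,n=1)"
```

```text
t 13.07 pose [ 5.9964e+02 -1.0345e+02  6.0350e+01 -2.5000e-01] F [ 7.8  0.9 -2.1]
a from yaw 3.138 off 14.2 rho 30.2
[-0.0009, 0.0001, 0.0004] turn z 1.3
```

arm_command([
  [-0.0004,0,0,0,0,0],
  [-0.0008,0,0,0,0,0],
  [-0.0012,0,0,0,0,0],
  [-0.0012,0,0,0,0,0],
])

```text
time: 13.4
ee_pos: [599.5, -103.4, 60.4]
tool_rot: [0.992, -0.122, 0.004, 0.0]
ft_force: [11.2, 1.1, -4.0]
finger_gap: 0.002
```

```bash
python3 -c "
from h import *
nxt(3.14,3.16,n=1)"
```

```text
t 13.4 pose [ 5.9955e+02 -1.0344e+02  6.0440e+01 -2.5000e-01] F [11.2  1.1 -4. ]
a from yaw 3.138 off 14.1 rho 30.2
[-0.0008, 0.0001, 0.0004] turn z 1.2
```

At 11 N nothing moves, so the screw is on its hard stop. Backing straight off, then lifting away.

arm_command([
  [0.003,0,0,0,0,0],
  [0.009,0,0,0,0,0],
  [0.018,0,0,0,0,0],
  [0.026,0,-0.012,0,0,0],
  [0.03,0,-0.035,0,0,0],
])

```text
time: 13.82
ee_pos: [623.5, -109.8, 91.7]
tool_rot: [0.992, -0.122, -0.003, -0.001]
ft_force: [-1.0, -0.0, -1.0]
finger_gap: 0.001
```

arm_command([
  [0,0,-0.03,0,0,0],
  [0,0.01,-0.06,0,0,0],
  [-0.005,0.03,-0.09,0,0,0],
  [-0.02,0.055,-0.12,0,0,0],
  [-0.045,0.08,-0.15,0,0,0],
])

```text
time: 14.23
ee_pos: [565.6, -176.1, 242.8]
tool_rot: [0.993, -0.122, 0.0, 0.0]
ft_force: [0.2, -0.1, 1.2]
finger_gap: 0.0
```

arm_command([
  [-0.035,0.02,0,0,0,0],
  [-0.07,0.04,0,0,0,0],
  [-0.105,0.06,0,0,0,0],
  [-0.14,0.08,0,0,0,0],
  [-0.175,0.1,0,0,0,0],
])

```text
time: 14.65
ee_pos: [369.1, -229.5, 241.4]
tool_rot: [0.993, -0.122, -0.0, 0.0]
ft_force: [0.9, -0.6, -0.2]
finger_gap: -0.001
```

arm_command([
  [-0.035,0.02,0,0,0,0],
  [-0.07,0.04,0,0,0,0],
  [-0.1,0.055,0,0,0,0],
  [-0.12,0.065,0,0,0,0],
  [-0.12,0.065,0,0,0,0],
])

```text
time: 15.07
ee_pos: [235.5, -264.0, 241.6]
tool_rot: [0.992, -0.124, -0.001, 0.0]
ft_force: [0.2, -0.6, -0.4]
finger_gap: -0.003
```

```bash
python3 - <<'E'
from h import *
s=manip.sense(); print(s["time"],cur(s),s["ft_force"])
for n in ("side","top"):
    p,d=manip.grab_frame(n); cv2.imwrite(f"pics/{n}4.png",p); np.save(f"{n}4.npy",d)
p=cv2.imread("pics/top4.png"); W=cloud("top",d); print(wing(d))
m=np.zeros(d.shape,bool); m[205:350,240:410]=1
hsv=cv2.cvtColor(p,cv2.COLOR_BGR2HSV)
red=m&(hsv[...,1]>150)&((hsv[...,0]<10)|(hsv[...,0]>170))&(W[...,2]>70)&(d>0)&(W[...,2]<100)
print(cv2.minAreaRect(W[red][:,:2].astype(np.float32)))
s=p[195:245,312:372]; cv2.imwrite("pics/z4.png",cv2.resize(s,None,fx=12,fy=12,interpolation=cv2.INTER_CUBIC))
E
```

```text
15.0667 [ 2.35534023e+02 -2.63972607e+02  2.41570249e+02 -2.48802576e-01] [ 0.15009465 -0.59825574 -0.36100748]
axis model [593.53025881 -70.98709348] wing centroid [593.30996218 -69.81934321] mid ends [593.77366381 -70.04342688] ext -31.71812465688248 33.66722972910619 hub [592.73898678 -70.69833235] n 82
0.003933191757239385
((458.6191711425781, -37.04798889160156), (262.4107971191406, 199.9781036376953), 75.5625228881836)
```

View pics/top4.png

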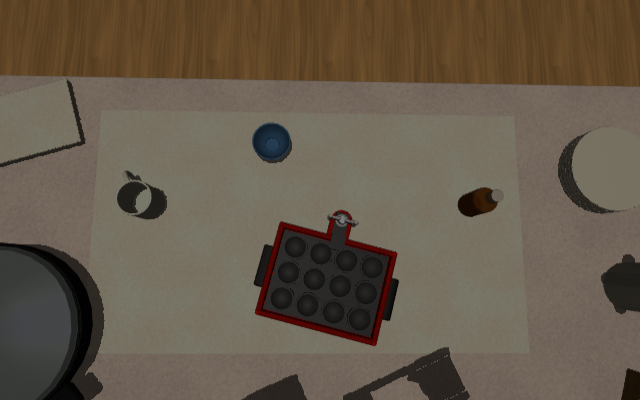

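View pics/z4.png

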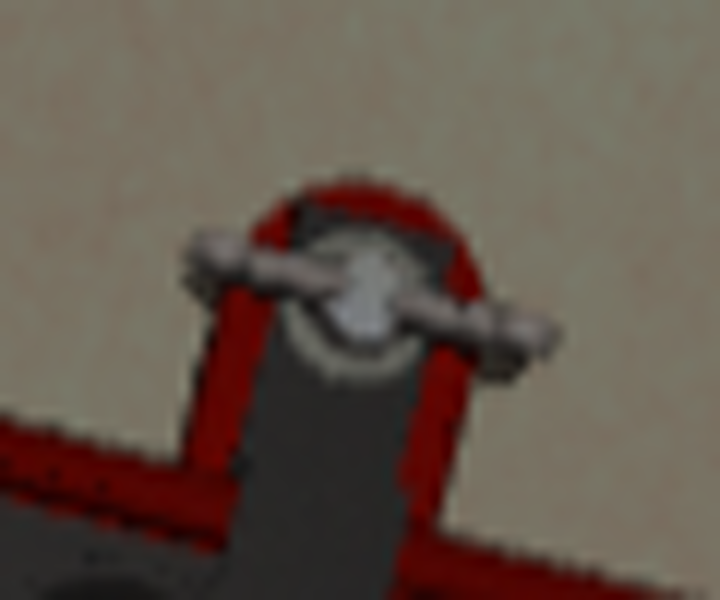

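The wings now lie parallel to the wall, from about (328,215) to (358,223), and the griddle, dish, mug and bottle stand where they did. The hand is clear, so I'm handing in.

```bash
python3 -c "
from cell import manip
print(manip.finish_job(), manip.sense()['time'])"
```

```text
the job is handed in; nothing more can be done
the job is handed in; nothing more can be done
```

The wing screw is tight. I pushed its wings clockwise with the shut fingertips in two strokes: about 0.53 to 3.9 rad on one wing, then on to the stop at 6.28 rad on the other. I then took the hand away and handed the job in at about 15 s.

- **Push force:** it stayed at about 2–4 N while the screw turned, then rose to 11 N at the end with the finger standing still, which is the hard stop.
- **Wings:** the last top picture shows them parallel to the red wall, to within about 0.004 rad.
- **Griddle:** its measured position changed by less than 0.3 mm and 0.003 rad, which is within the measuring noise.
- **Bottle, mug and dish:** they appear at the same places in the top pictures as at the start; I compared these by eye.

No check failed. The arm swung by 2–3 mm after the first descent, before it had touched the screw, so I made the later moves more gently.

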